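# Set a wafer table to its zero line and clamp it

## Task

Turn the brass wafer table counter-clockwise, gently pushing its black upright post round with a fingertip, until the black index mark on the table's rim lines up with the long red line of the scale collar. Leave the table standing there, then press the green button on the push-button box fully down and let go, which clamps the table. Do not press the green button before the marks are in line, keep off the red emergency stop and the wafer in its hoop (it just rides round on the table), and leave everything else on the bench where it is.

Things in the scene. Friction and masses are not known exactly. Their poses are not given: they have to be found in the camera images.
- scale: Flat aluminium scale collar, 284 mm across, top 57 mm above the bench, clamped fast round the wafer table. Origin on the table's turning axis at bench level; its own +x axis points from there through the long red line, which lies on the side away from the robot, +x give or take 0.65 rad. All other lines, every 10 degrees either side of it, are thin and black. It cannot move.
- zero_line (a point): Inner end of the long red line (20 mm long, 3.5 mm wide) on top of the collar, 119.5 mm from the turning axis, 58 mm above the bench.
- index_mark (a point): Outer end of the index mark: a black line 21 mm long, 3.5 mm wide, with a short crossbar at its inner end, on top of the table's brass rim. This point is 113.5 mm from the turning axis, 59 mm above the bench. In line with the red line, it lies 6 mm inside point zero_line.
- post (a point): Middle of the black turning post, upright on the brass rim, 100 mm from the turning axis and 1.0 rad clockwise, seen from above, of the index mark. Round, 15 mm across, on a steel foot 19 mm across and 3 mm high. This point is 76 mm above the bench, the post's top 92 mm, the rim around it 58 mm. Outside it the machine is level at 57 to 58 mm; 14 mm inside it is the hoop's edge.
- turntable: Brass wafer table, 230 mm across, 1 kg, rim 58 mm above the bench; origin on its turning axis at bench level, own +x axis through the index mark. 3.5 N at the post turns it; friction stops it when the push stops. A knock or grip over 30 N harms its bearing: meet the post slowly. At the start the mark is 0.6 to 2.3 rad clockwise, seen from above, of the red line. Too far can be pushed back.
- hoop: Dark wafer hoop, 156 mm across, 6 mm high (top 66 mm above the bench), with a grey-green wafer on film, loose in the middle of the wafer table between four steel pins (6 mm across, tops 69 mm above the bench, 82.6 mm from the axis). Origin at the centre of its underside. It rides round with the table. Not to be touched.
- clamp_button (a joint): Travel of the green button, m: 0 up, 0.006 fully down. A spring returns it; 5 N presses it fully down.
- clamp_button_top (a point): Centre of the top face of the green button, 28 mm across, 68 mm above the bench, 6 mm out of its black housing, pressed straight down. It is on the near end of a fixed beige box (150 x 86 mm, grey top 50 mm above the bench) to the left or right of the wafer table; the red stop is 76 mm away on the far end.
- estop (a joint): Travel of the red emergency stop, m: 0 up, 0.006 pressed. Not to be pressed.
- estop_top (a point): Centre of the top of the red mushroom-shaped emergency stop, 40 mm in diameter on a yellow collar, 81 mm above the bench, on the same box as the green button.
- tweezers: Steel tweezers, 123 mm long, loose in a shallow steel tray (150 x 86 mm, 22 mm high) which stands on the other side of the wafer table from the button box; origin at the middle of the underside.
- loupe: Black eye loupe, 33 mm across, 27 mm high, loose in the same tray; origin at the centre of its underside.
- jar: White jar with blue lid, 48 mm across, 75 mm high, loose on the bench beyond the wafer table on the right; origin at the centre of its underside.
- screwdriver: Screwdriver with green handle, 170 mm long, 26 mm thick, loose on the bench near the robot on its left; origin under its middle.
- wash_bottle: White squeeze bottle with bent spout, 66 mm across, 185 mm high, loose on the bench near the robot on its right; origin at the centre of its underside.
- carrier: Small dark chip carrier box with a pale lid, 48 x 48 x 16 mm, loose on the bench beyond the wafer table on the left; origin at the centre of its underside.
Mind the look-alikes: they are no part of the job. Leave any orange or turquoise look-alike of the part that bears clamp_button alone.

How it is judged:
On the way, in this order (a step that is already met when the one before it is completed fails the run):
1. the index mark is in line with the red line (within 4 mm) and the table stands still there (y of index_mark in the frame of scale between -0.004 and 0.004 m and x of index_mark in the frame of scale above 0.08 m and angular speed of turntable below 0.05 rad/s), for 0.3 s.
2. the green button is pressed fully down (at least 4.5 of its 6 mm) with the marks in line (y of index_mark in the frame of scale between -0.004 and 0.004 m and x of index_mark in the frame of scale above 0.08 m and value of joint clamp_button above 0.0045 m), for 0.1 s.
At the end, for the whole second after the job is handed in: The outer end of the index mark is within 4 mm sideways (2 degrees) of the red line, the table is at rest, the green button has been pressed after that and is up again, and the hoop lies flat and centred within 6 mm on the table (y of index_mark in the frame of scale between -0.004 and 0.004 m and x of index_mark in the frame of scale above 0.08 m and angular speed of turntable below 0.02 rad/s and value of joint clamp_button below 0.0015 m and horizontal distance between hoop and scale below 0.006 m and angle between hoop's own z axis and vertical below 0.05 rad); the robot touches nothing.
It fails at once if the table or its post is gripped, knocked or pushed hard (over 30 N) (contact force between the fingers and turntable above 30 N).
It fails at once if the green button is pressed (over 2 mm) while the index mark is off the red line (value of joint clamp_button above 0.002 m and not (y of index_mark in the frame of scale between -0.004 and 0.004 m and x of index_mark in the frame of scale above 0.08 m)).
It fails at once if the emergency stop is pressed (over 2.5 mm) (value of joint estop above 0.0025 m).
It fails at once if the wafer hoop is touched (over 1 N), lifted or knocked out of its place (over 6 mm up or 10 mm sideways) (contact force between any of the fingers, the arm and hoop above 1 N or height (world z) of hoop above 0.066 m or horizontal distance between hoop and scale above 0.01 m).
It fails at once if another thing on the bench is picked up or shifted (over 20 mm) (distance of any of tweezers, loupe, jar, screwdriver, wash_bottle, carrier from where it was at the start of the episode above 0.02 m).
It also fails if it takes over 51 s, if anything falls off the work surface, if the arm or the gripper's body presses on something with over 40 N, if the wrist force passes 120 N, or if a joint passes its speed limit or range.

## Robot

A 6-joint arm with a two-finger parallel gripper is mounted at the origin on the work surface. World frame = base frame: x ahead of the robot, y to its left, z up, the work surface at z = 0. Lengths are in m, angles in rad, forces in N, time in s.
With the tool pointing down it reaches from about 0.35 to 0.975 m from the base axis. Payload 17.4 kg.
Tool frame: the origin (TCP) lies at the very end of the fingers, on their centre line; the grasp point (between the pads) lies behind it (bot.grip_depth is the z of the grasp point in the tool frame, in m); z points along the fingers, y is the direction in which the jaws open and shut (so a half turn about z gives the same grasp; the last joint's range is limited). The gripper opens to 85 mm and grips with 20 to 120 N. Pads are 22 mm wide; open, the fingers measure 114 mm over their backs; the gripper's body (76 mm by 85 mm) begins 54 mm behind the grasp point. The pads swing forward as they close: fully open they stand 13 mm farther back than shut.
Start: joints at [1.145, 0.116, 1.442, -0, 1.584, -0.038], TCP at [0.255, 0.625, 0.231] pointing down, gripper open.
Joint ranges: [-2.83, 2.83], [-0.83, 2.19], [0.07, 2.5], [-1.14, 4.28], [0.01, 3], [-2.97, 2.97]. Speed limits (rad/s): [1.89, 1.89, 2.22, 3.14, 3.14, 3.14].

## Interface

Orientations are given as a 3x3 rotation matrix whose columns are the frame's x, y, z axes.
In Python, from workcell import bot gives the robot as it stands.
- The arm moves only by the tool move_arm, never from a script. Its argument "deltas" is a list that holds one entry, the list of rows, each a list of 7 numbers: the shift along the tool's x, y, z in m, then the turn, a rotation vector about the tool's x, y, z in rad, then the opening in per cent of the stroke, from 0 (shut) to 100 (fully open). In form: [[[tx, ty, tz, rx, ry, rz, claw], ...]]. A call has exactly 10 rows; each row shifts and turns the commanded pose from where the row before left it, along the tool's axes as they then stand; what a row does not reach is not made up. A row lasts 1/12 s, in which the tool goes at most 41.7 mm and 7.16 degrees, less where a joint would pass 70% of its speed; a pose out of reach is approached as far as the arm can. A call is refused whole if a number of a shift passes 0.0417 or a number of a turn 0.125, either way. A call with a gripper value outside its range is refused whole. The fingers move at their own pace and stop on an object; "squeeze" is the grip in N (left out, the last holds). Time passes only in rows, so rows that do not move let the fingers close, or fill a call up. It gives the time, the measured TCP pose, the force and the opening at its end, in the units of the state.
- bot.read_state(): the state, without advancing time (a new reading comes with each control period).
- bot.capture(name): name is "scene" or "top"; returns a dict with "image" (420x560x3 uint8, red, green, blue), "fx", "fy", "cx", "cy" (pixels), "world_from_camera" (4x4, takes a point from camera to world coordinates). Camera axes: x right, y down, z forward; pixel columns grow to the right and rows downward; lengths in m; the calibration is good to about 2 mm. A picture is of the moment at which its call begins. There is no depth.
- bot.finish_job(): hands the job in, once; it reports no verdict.
The state is a dict: "clock": time; "joint_pos": joint angles; "joint_vel": joint speeds; "joint_efforts": joint torques, N m; "tcp_pos": TCP position; "ee_rot": TCP orientation; "force": force on the tool from outside, world axes, zero at the start; "ft_torque": the same for the moment, N m; "grip_width": opening from 0.0 (shut) to 1.0 (fully open).
Only numpy, scipy, OpenCV 4.12 (cv2) and the standard library are available. Lean on these libraries where they do the work, as an engineer would, in place of code of your own. Each camera call takes 0.05 s, during which the arm holds its last target. There are 200 camera calls.

## Working session

There is one attempt and no reset: what is moved stays moved. The work goes in short steps, Python scripts to look and compute and a tool call to move; the robot and the scene stay as the last step left them, time stands still between calls to the robot, and variables do not carry over. Pictures are saved under pics/ and viewed, about 8 in all and at most 12, crops included, and the job is handed in when it is done.

Besides the shell and the picture viewer there is one more tool, called after ">>>" as name(argument=value, ...) on one line, values as JSON. move_arm: Moves the arm, as the interface text tells. Its arguments: {"type":"object","properties":{"deltas":{"type":"array","items":{"type":"array","items":{"type":"array","items":{"type":"number"}}}},"squeeze":{"type":"number"}},"required":["deltas"]}

```bash
mkdir -p pics; cat > h.py <<'E'
import numpy as np, cv2
from workcell import bot
def cap(n):
    return bot.capture(n)
def save(im,f,s=1):
    cv2.imwrite('pics/'+f,cv2.resize(cv2.cvtColor(im,cv2.COLOR_RGB2BGR),None,fx=s,fy=s,interpolation=cv2.INTER_CUBIC))
def p2w(c,u,v,z):
    T=c['world_from_camera'];d=T[:3,:3]@np.array([(u-c['cx'])/c['fx'],(v-c['cy'])/c['fy'],1]);o=T[:3,3]
    return o+d*(z-o[2])/d[2]
def w2p(c,p):
    T=c['world_from_camera'];q=T[:3,:3].T@(np.array(p)-T[:3,3]);return c['fx']*q[0]/q[2]+c['cx'],c['fy']*q[1]/q[2]+c['cy']
E
python3 - <<'E'
from h import *
import pickle
a=cap('top');b=cap('scene');pickle.dump((a,b),open('c0.pkl','wb'))
save(a['image'],'t0.png',1.42);save(b['image'],'s0.png',1.42)
for c in(a,b):print(c['fx'],c['cx'],c['cy'],c['world_from_camera'].round(3))
s=bot.read_state();print(s['clock'],s['tcp_pos'],s['ee_rot'],s['force'],s['grip_width'],bot.grip_depth)
E
```

```text
401.84788401907923 281.7547810803143 218.8320094226477 [[-0.013 -0.989  0.147  0.33 ]
 [-1.     0.013 -0.004 -0.11 ]
 [ 0.002 -0.147 -0.989  1.326]
 [ 0.     0.     0.     1.   ]]
405.22901168164617 276.09817703441286 208.02702235248103 [[-0.52   0.685 -0.511  1.079]
 [ 0.854  0.423 -0.302  0.248]
 [ 0.009 -0.594 -0.805  0.981]
 [ 0.     0.     0.     1.   ]]
0.1 [0.25520844 0.62473362 0.23066811] [[-9.25753202e-01  3.78128086e-01 -3.99087796e-04]
 [ 3.78128295e-01  9.25752775e-01 -8.90188557e-04]
 [ 3.28513396e-05 -9.75001295e-04 -9.99999524e-01]] [-0.33609286  1.17146982 -0.23572507] 1.0021987075265162 -0.0187
```

View pics/t0.png

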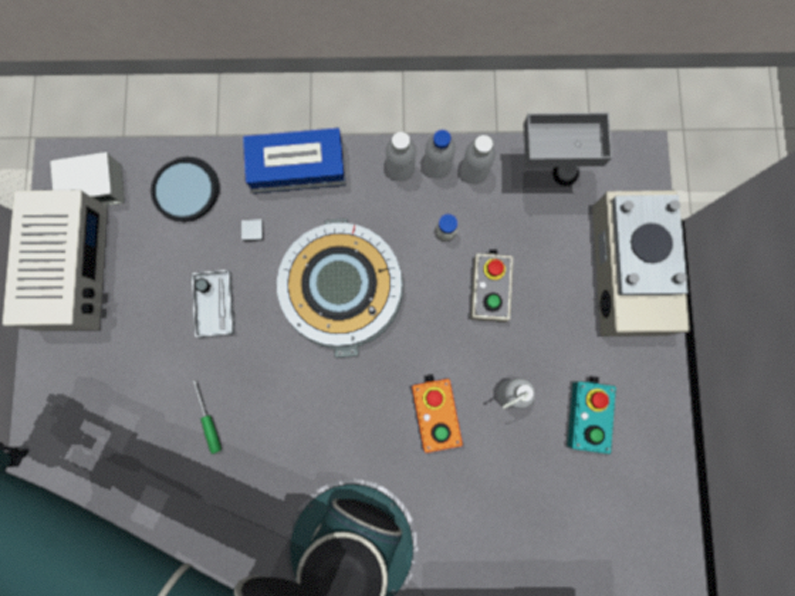

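View pics/s0.png

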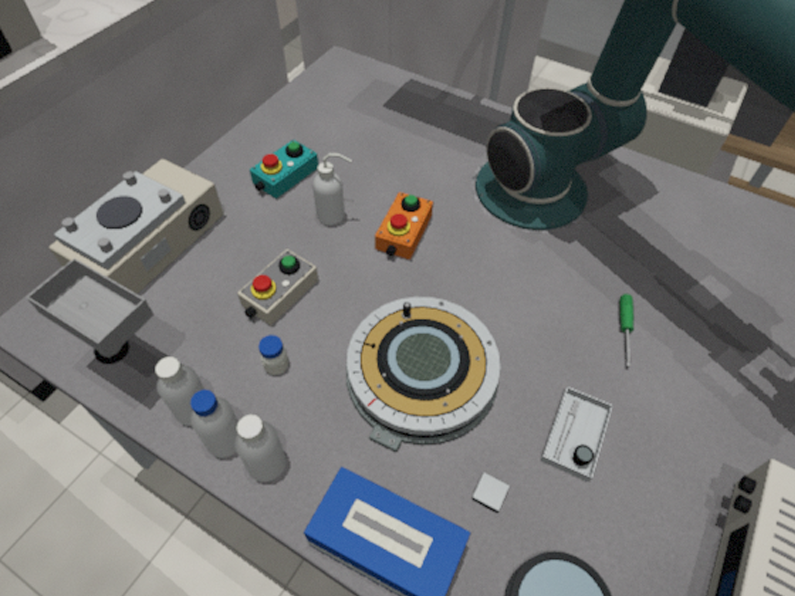

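The top view shows the table centred at about (340,284) in the enlarged view, with the red line at (353,229), the index mark at (383,270) and the post at (372,310). There are three button boxes: beige/grey (493,287), orange (438,415) and turquoise (594,415). The beige one beside the table fits the description, with its green button at about (494,301). I'll confirm with one enlarged crop and measurements.

```bash
cat >> h.py <<'E'
def comp(m,min_=1):
    n,l,s,ce=cv2.connectedComponentsWithStats(m.astype(np.uint8));return [(s[i,4],ce[i].round(2)) for i in range(1,n) if s[i,4]>=min_]
def rectify(c,ctr,z,half=0.15,res=2000):
    # top-down plan at height z: row up=+x, col right=-y ; res px/m
    n=int(2*half*res);P=[(ctr[0]+half,ctr[1]+half),(ctr[0]+half,ctr[1]-half),(ctr[0]-half,ctr[1]-half),(ctr[0]-half,ctr[1]+half)]
    src=np.float32([w2p(c,(x,y,z)) for x,y in P]);dst=np.float32([(0,0),(n,0),(n,n),(0,n)])
    return cv2.warpPerspective(c['image'],cv2.getPerspectiveTransform(src,dst),(n,n),flags=cv2.INTER_CUBIC)
E
python3 - <<'E'
from h import *
import pickle
for c,roi in zip(pickle.load(open('c0.pkl','rb')),[(150,380,120,260),(160,360,200,310)]):
    im=c['image'].astype(int);h=cv2.cvtColor(c['image'],cv2.COLOR_RGB2HSV).astype(int)
    H,S,V=h[...,0],h[...,1],h[...,2]
    brass=(H>12)&(H<26)&(S>90)&(V>120)
    x0,x1,y0,y1=roi
    if c['fx']<403: sub=(190,290,150,250)
    else: sub=(240,360,205,305)
    a,b,c0,d=sub
    m=np.zeros(brass.shape,np.uint8);m[c0:d,a:b]=brass[c0:d,a:b]
    cs=max(cv2.findContours(m,0,2)[0],key=len)[:,0]
    hull=cv2.convexHull(cs)[:,0]
    W=np.array([p2w(c,u,v,0.058)[:2] for u,v in hull])
    A=np.c_[2*W,np.ones(len(W))];s=np.linalg.lstsq(A,(W**2).sum(1),rcond=None)[0];print('brass ctr',s[:2],'r',np.sqrt(s[2]+s[:2]@s[:2]))
    for nm,mk in (('red',((H<8)|(H>172))&(S>110)),('green',(H>45)&(H<85)&(S>110)&(V>40))):
        for A_,ce in comp(mk,4): print(nm,A_,ce,[p2w(c,*ce,z)[:2].round(4) for z in(.058,.068,.081)])
cs=pickle.load(open('c0.pkl','rb'))
k=cs[0];a=rectify(k,(0.48,-.01+0.0),0.058)
a=cv2.resize(a,(500,500));b=cv2.resize(k['image'][170:235,320:370],(300,390),interpolation=cv2.INTER_CUBIC)
o=np.zeros((500,800,3),np.uint8);o[:,:500]=a;o[:390,500:]=b;save(o,'crop1.png')
E
```

```text
brass ctr [0.58544786 0.02296744] r 0.1132268911505943
red 89 [348.58 187.84] [array([ 0.6167, -0.3326]), array([ 0.6145, -0.3308]), array([ 0.6115, -0.3285])]
red 89 [305.53 280.13] [array([ 0.3241, -0.1872]), array([ 0.3241, -0.1866]), array([ 0.3242, -0.1858])]
red 100 [422.21 281.48] [array([ 0.3151, -0.5511]), array([ 0.3153, -0.5477]), array([ 0.3154, -0.5431])]
green 73 [347.15 211.73] [array([ 0.5386, -0.3251]), array([ 0.537 , -0.3234]), array([ 0.5349, -0.3212])]
green 189 [148.14 305.6 ] [array([0.2527, 0.3007]), array([0.2534, 0.2975]), array([0.2541, 0.2932])]
green 80 [310.35 304.69] [array([ 0.2488, -0.2004]), array([ 0.2495, -0.1997]), array([ 0.2503, -0.1988])]
green 87 [419.75 306.33] [array([ 0.2394, -0.5386]), array([ 0.2401, -0.5352]), array([ 0.241 , -0.5309])]
brass ctr [0.58520667 0.02353821] r 0.11448284216494323
red 78 [189.94 112.69] [array([ 0.3022, -0.5594]), array([ 0.3106, -0.5506]), array([ 0.3215, -0.5393])]
red 92 [280.39 155.33] [array([ 0.311, -0.194]), array([ 0.3193, -0.1892]), array([ 0.3301, -0.183 ])]
red 118 [184.22 198.98] [array([ 0.6041, -0.34  ]), array([ 0.6093, -0.3336]), array([ 0.616 , -0.3253])]
red 4 [261.5 282.5] [array([ 0.7092, -0.01  ]), array([ 0.7132, -0.0072]), array([ 0.7184, -0.0036])]
green 54 [206.43 102.93] [array([ 0.2315, -0.5428]), array([ 0.2406, -0.5342]), array([ 0.2526, -0.5231])]
green 56 [288.88 141.3 ] [array([ 0.2433, -0.2027]), array([ 0.2523, -0.1978]), array([ 0.2641, -0.1914])]
green 69 [202.78 184.29] [array([ 0.5325, -0.3282]), array([ 0.5384, -0.322 ]), array([ 0.5461, -0.3139])]
green 201 [440.87 219.76] [array([0.2869, 0.3124]), array([0.2955, 0.3117]), array([0.3067, 0.3108])]
```

View pics/crop1.png

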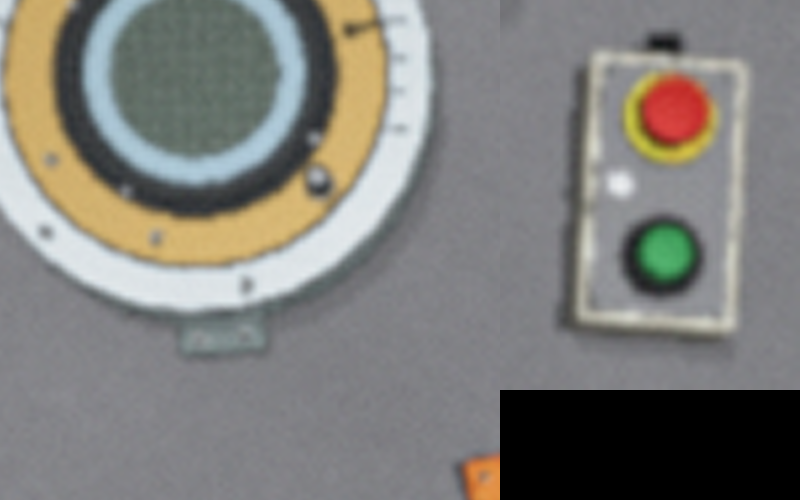

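The crop confirms the beige box: green button on its near end, red stop on a yellow collar at the far end. Next I measure the red line, index mark and post angles about the axis (0.585, 0.023).

```bash
cat >> h.py <<'E'
C=np.array([0.5853,0.0233])
def samp(c,r,th,z,ctr=C):
    R,T=np.meshgrid(r,th);P=np.stack([ctr[0]+R*np.cos(T),ctr[1]+R*np.sin(T),np.full(R.shape,z)],-1).reshape(-1,3)
    uv=np.float32([w2p(c,p) for p in P]).reshape(R.shape+(2,))
    return cv2.remap(c['image'],uv[...,0],uv[...,1],cv2.INTER_LINEAR).astype(float)
def peak(th,s,w=0.05):
    i=np.argmax(s);k=abs(th-th[i])<w;b=np.median(s);q=np.clip(s[k]-b,0,None);return (th[k]*q).sum()/q.sum(),s[i]-b
def redang(c,ctr=C):
    th=np.arange(-.9,.9,.003);a=samp(c,np.arange(.122,.138,.001),th,.058,ctr);return peak(th,(a[...,0]-a[...,1:].mean(-1)).mean(1))
def markang(c,lo=-3.2,hi=1,ctr=C):
    th=np.arange(lo,hi,.003);a=samp(c,np.arange(.098,.112,.001),th,.0585,ctr);return peak(th,-a.mean(-1).mean(1))
E
python3 - <<'E'
from h import *
import pickle
for c in pickle.load(open('c0.pkl','rb')):
    print('red',redang(c),'mark',markang(c,-1.2,.5))
    th=np.arange(-2.4,.6,.003);a=samp(c,np.arange(.098,.112,.001),th,.0585);s=-a.mean(-1).mean(1);s-=np.median(s)
    print([(round(th[i],2),round(s[i])) for i in range(1,len(s)-1) if s[i]>25 and s[i]==s[max(0,i-8):i+9].max()])
    # post top dark? search at z=.09
    for z in(.092,.076): 
        a=samp(c,np.arange(.095,.106,.001),th,z);s=-a.mean(-1).mean(1);print(z,peak(th,s,.1))
E
```

```text
red (np.float64(-0.2618707286146238), np.float64(50.94117647058823)) mark (np.float64(-0.39258445229684885), np.float64(8.285714285714278))
[(np.float64(-2.31), 61), (np.float64(-1.29), 54)]
0.092 (np.float64(-1.3691704618732476), np.float64(60.51515151515149))
0.076 (np.float64(-1.3327396987805673), np.float64(63.43939393939392))
red (np.float64(-0.26046938043867884), np.float64(73.29411764705883)) mark (np.float64(-0.3900843872656201), np.float64(11.857142857142861))
[(np.float64(-2.31), 125), (np.float64(-2.31), 125), (np.float64(-1.3), 68)]
0.092 (np.float64(0.315001388577157), np.float64(70.86363636363636))
0.076 (np.float64(-2.285963268318724), np.float64(121.78787878787878))
```

Red line is at -0.261 rad, mark at -1.295, post at about -2.295, so the turn needed is +1.034 rad ccw. The 1.0 rad post offset checks out, and both cameras agree. Now I move above a point about 35 mm behind the post with the fingers shut.

>>> move_arm(deltas=[[[-0.0234, -0.0258, 0, 0, 0, 0, 0], [-0.0234, -0.0258, 0, 0, 0, 0, 0], [-0.0234, -0.0258, 0, 0, 0, 0, 0], [-0.0234, -0.0258, 0, 0, 0, 0, 0], [-0.0234, -0.0258, 0, 0, 0, 0, 0], [-0.0234, -0.0258, 0, 0, 0, 0, 0], [-0.0234, -0.0258, 0, 0, 0, 0, 0], [-0.0234, -0.0258, 0, 0, 0, 0, 0], [-0.0234, -0.0258, 0, 0, 0, 0, 0], [-0.0234, -0.0258, 0, 0, 0, 0, 0]]], squeeze=20)

```text
clock: 0.93
tcp_pos: [0.3744, 0.2959, 0.2311]
ee_rot: [[-0.926, 0.378, -0.0], [0.378, 0.926, -0.0], [0.0, -0.0, -1.0]]
force: [0.8, -0.2, 0.1]
grip_width: -0.001
```

>>> move_arm(deltas=[[[-0.0234, -0.0258, 0, 0, 0, 0, 0], [-0.0234, -0.0258, 0, 0, 0, 0, 0], [-0.0234, -0.0258, 0, 0, 0, 0, 0], [-0.0234, -0.0258, 0, 0, 0, 0, 0], [-0.0234, -0.0258, 0, 0, 0, 0, 0], [-0.0234, -0.0258, 0, 0, 0, 0, 0], [-0.0234, -0.0258, 0, 0, 0, 0, 0], [-0.0234, -0.0258, 0, 0, 0, 0, 0], [-0.0234, -0.0258, 0, 0, 0, 0, 0], [-0.0234, -0.0258, 0, 0, 0, 0, 0]]])

```text
clock: 1.77
tcp_pos: [0.4935, -0.0316, 0.2312]
ee_rot: [[-0.926, 0.378, -0.0], [0.378, 0.926, 0.0], [0.0, 0.0, -1.0]]
force: [-0.3, 0.6, 0.6]
grip_width: 0.003
```

>>> move_arm(deltas=[[[0, 0, 0.0065, 0, 0, 0.0955, 0], [0, 0, 0.0065, 0, 0, 0.0955, 0], [0, 0, 0.0065, 0, 0, 0.0955, 0], [0, 0, 0.0065, 0, 0, 0.0955, 0], [0, 0, 0.0065, 0, 0, 0.0955, 0], [0, 0, 0.0065, 0, 0, 0.0955, 0], [0, 0, 0.0065, 0, 0, 0.0955, 0], [0, 0, 0.0065, 0, 0, 0.0955, 0], [0, 0, 0.0065, 0, 0, 0.0955, 0], [0, 0, 0.0065, 0, 0, 0.0955, 0]]])

```text
clock: 2.6
tcp_pos: [0.4932, -0.0297, 0.1657]
ee_rot: [[-0.221, 0.975, -0.001], [0.975, 0.221, 0.0], [0.0, -0.001, -1.0]]
force: [-0.5, 0.4, -0.0]
grip_width: 0.003
```

>>> move_arm(deltas=[[[0, 0, 0.0065, 0, 0, 0.0955, 0], [0, 0, 0.0065, 0, 0, 0.0955, 0], [0, 0, 0.0065, 0, 0, 0.0955, 0], [0, 0, 0.0065, 0, 0, 0.0955, 0], [0, 0, 0.0065, 0, 0, 0.0955, 0], [0, 0, 0.0065, 0, 0, 0.0955, 0], [0, 0, 0.0065, 0, 0, 0.0955, 0], [0, 0, 0.0065, 0, 0, 0.0955, 0], [0, 0, 0, 0, 0, 0.0955, 0], [0, 0, 0, 0, 0, 0.0955, 0]]])

```text
clock: 3.43
tcp_pos: [0.493, -0.0297, 0.1136]
ee_rot: [[0.668, 0.744, -0.001], [0.744, -0.668, 0.0], [-0.001, -0.001, -1.0]]
force: [-0.3, -0.5, -0.0]
grip_width: -0.001
```

```bash
python3 - <<'E'
from h import *
import pickle
s=bot.read_state();print(s['clock'],s['tcp_pos'],s['ee_rot'].round(3),s['force'],s['grip_width'],s['joint_pos'])
c=cap('scene');d=cap('top');pickle.dump((d,c),open('c1.pkl','wb'))
u,v=map(int,w2p(c,(.55,-.02,.08)));save(c['image'][v-75:v+75,u-100:u+100],'s1.png',4)
E
```

```text
3.4333 [ 0.49300448 -0.02973296  0.11356775] [[ 0.668  0.744 -0.001]
 [ 0.744 -0.668  0.   ]
 [-0.001 -0.001 -1.   ]] [-0.32171869 -0.53808883 -0.02810592] -0.0009874792689156962 [-1.11883275e-01 -2.30452139e-01  1.96574608e+00 -1.08743037e-05
  1.40751130e+00  6.19827564e-01]
```

View pics/s1.png

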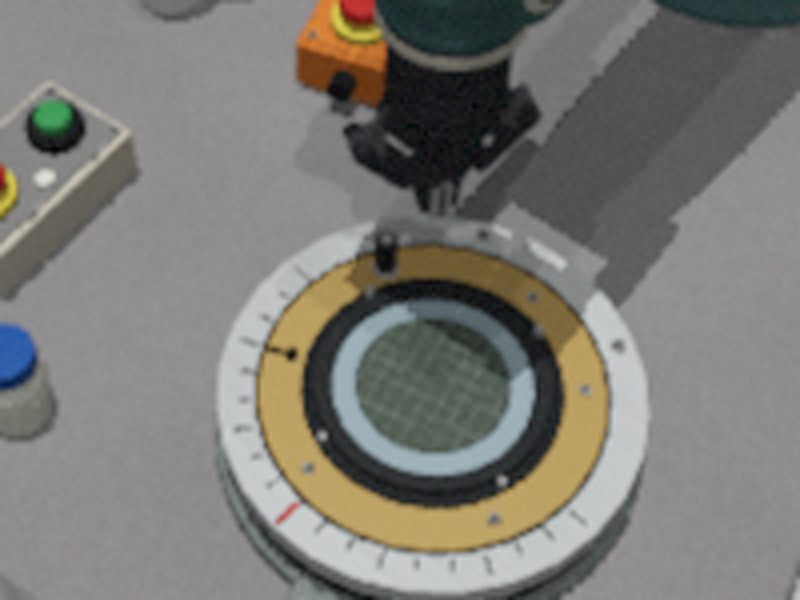

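The shut fingers are at (440,205), just behind the post at (385,245), and the way is clear. I descend to z ≈ 0.075, above hoop and pins but below the post top, then creep forward.

>>> move_arm(deltas=[[[0, 0, 0.0097, 0, 0, 0, 0], [0, 0, 0.0097, 0, 0, 0, 0], [0, 0, 0.0097, 0, 0, 0, 0], [0, 0, 0.0097, 0, 0, 0, 0], [0, 0, 0, 0, 0, 0, 0], [0, 0.002, 0, 0, 0, 0, 0], [0, 0.002, 0, 0, 0, 0, 0], [0, 0.002, 0, 0, 0, 0, 0], [0, 0.002, 0, 0, 0, 0, 0], [0, 0.002, 0, 0, 0, 0, 0]]])

```text
clock: 4.37
tcp_pos: [0.5012, -0.0366, 0.0759]
ee_rot: [[0.665, 0.747, 0.001], [0.747, -0.665, -0.0], [0.0, 0.0, -1.0]]
force: [0.2, -0.4, 0.3]
grip_width: -0.001
```

>>> move_arm(deltas=[[[0, 0.0015, 0, 0, 0, 0, 0], [0, 0.0015, 0, 0, 0, 0, 0], [0, 0.0015, 0, 0, 0, 0, 0], [0, 0.0015, 0, 0, 0, 0, 0], [0, 0.0015, 0, 0, 0, 0, 0], [0, 0.0015, 0, 0, 0, 0, 0], [0, 0.0015, 0, 0, 0, 0, 0], [0, 0.0015, 0, 0, 0, 0, 0], [0, 0.0015, 0, 0, 0, 0, 0], [0, 0.0015, 0, 0, 0, 0, 0]]])

```text
clock: 5.2
tcp_pos: [0.5122, -0.0465, 0.0755]
ee_rot: [[0.665, 0.747, 0.0], [0.747, -0.665, 0.0], [0.0, -0.0, -1.0]]
force: [-3.0, 2.0, 1.3]
grip_width: 0.004
```

```bash
cat > m.py <<'E'
from h import *
import pickle,sys
s=bot.read_state();print(s['clock'],s['tcp_pos'].round(4),'force',s['force'].round(1))
cs=[cap('top'),cap('scene')];pickle.dump(cs,open('c.pkl','wb'))
lo=float(sys.argv[1])
for c in cs: print('red',np.round(redang(c),3),'mark',np.round(markang(c,lo,lo+.3),3))
E
python3 m.py -1.4; python3 - <<'E'
from h import *
import pickle
for c in pickle.load(open('c0.pkl','rb')): print(np.round(markang(c,-1.4,-1.1),3))
E
```

```text
5.2 [ 0.5122 -0.0465  0.0755] force [-3.   2.   1.3]
red [-0.262 51.471] mark [-1.216 11.   ]
red [-0.261 76.088] mark [-1.167 62.5  ]
[-1.294 55.214]
[-1.296 65.44 ]
```

The post was met at 3.6 N and the mark is now at -1.167. I carry on along the arc with a constant step of 0.028 rad per row about the axis.

>>> move_arm(deltas=[[[-0.0002, 0.0028, 0, 0, 0, -0.028, 0], [-0.0002, 0.0028, 0, 0, 0, -0.028, 0], [-0.0002, 0.0028, 0, 0, 0, -0.028, 0], [-0.0002, 0.0028, 0, 0, 0, -0.028, 0], [-0.0002, 0.0028, 0, 0, 0, -0.028, 0], [-0.0002, 0.0028, 0, 0, 0, -0.028, 0], [-0.0002, 0.0028, 0, 0, 0, -0.028, 0], [-0.0002, 0.0028, 0, 0, 0, -0.028, 0], [-0.0002, 0.0028, 0, 0, 0, -0.028, 0], [-0.0002, 0.0028, 0, 0, 0, -0.028, 0]]])

```text
clock: 6.13
tcp_pos: [0.534, -0.0638, 0.0755]
ee_rot: [[0.431, 0.902, -0.0], [0.902, -0.431, 0.0], [0.0, -0.0, -1.0]]
force: [-2.2, 2.3, 2.3]
grip_width: -0.0
```

```bash
python3 m.py -1.05
```

```text
6.1333 [ 0.534  -0.0638  0.0755] force [-2.2  2.3  2.3]
red [-0.262 51.382] mark [-0.814  6.69 ]
red [-0.261 75.853] mark [-0.892 73.381]
```

>>> move_arm(deltas=[[[-0.0002, 0.0028, 0, 0, 0, -0.028, 0], [-0.0002, 0.0028, 0, 0, 0, -0.028, 0], [-0.0002, 0.0028, 0, 0, 0, -0.028, 0], [-0.0002, 0.0028, 0, 0, 0, -0.028, 0], [-0.0002, 0.0028, 0, 0, 0, -0.028, 0], [-0.0002, 0.0028, 0, 0, 0, -0.028, 0], [-0.0002, 0.0028, 0, 0, 0, -0.028, 0], [-0.0002, 0.0028, 0, 0, 0, -0.028, 0], [-0.0002, 0.0028, 0, 0, 0, -0.028, 0], [-0.0002, 0.0028, 0, 0, 0, -0.028, 0]]])

```text
clock: 7.07
tcp_pos: [0.5596, -0.0745, 0.0753]
ee_rot: [[0.166, 0.986, -0.001], [0.986, -0.166, -0.0], [-0.0, -0.0, -1.0]]
force: [-2.9, 0.9, 1.2]
grip_width: -0.002
```

>>> move_arm(deltas=[[[-0.0002, 0.0028, 0, 0, 0, -0.028, 0], [-0.0002, 0.0028, 0, 0, 0, -0.028, 0], [-0.0002, 0.0028, 0, 0, 0, -0.028, 0], [-0.0002, 0.0028, 0, 0, 0, -0.028, 0], [-0.0002, 0.0028, 0, 0, 0, -0.028, 0], [-0.0002, 0.0028, 0, 0, 0, -0.028, 0], [-0.0002, 0.0028, 0, 0, 0, -0.028, 0], [-0.0002, 0.0028, 0, 0, 0, -0.028, 0], [-0.0002, 0.0028, 0, 0, 0, -0.028, 0], [0, 0, 0, 0, 0, 0, 0]]])

```text
clock: 7.9
tcp_pos: [0.585, -0.0778, 0.0754]
ee_rot: [[-0.085, 0.996, -0.0], [0.996, 0.085, -0.0], [-0.0, -0.0, -1.0]]
force: [0.1, -0.2, 0.1]
grip_width: -0.0
```

```bash
python3 m.py -0.5
```

```text
7.9 [ 0.585  -0.0778  0.0754] force [ 0.1 -0.2  0.1]
red [ 0.377 17.191] mark [-0.227 44.679]
red [-0.261 76.324] mark [-0.366 76.595]
```

>>> move_arm(deltas=[[[-0.0001, 0.0014, 0, 0, 0, -0.014, 0], [-0.0001, 0.0014, 0, 0, 0, -0.014, 0], [-0.0001, 0.0014, 0, 0, 0, -0.014, 0], [-0.0001, 0.0014, 0, 0, 0, -0.014, 0], [-0.0001, 0.0014, 0, 0, 0, -0.014, 0], [-0.0001, 0.0014, 0, 0, 0, -0.014, 0], [0, 0, 0, 0, 0, 0, 0], [0, 0, 0, 0, 0, 0, 0], [0, 0, 0, 0, 0, 0, 0], [0, 0, 0, 0, 0, 0, 0]]])

```text
clock: 8.83
tcp_pos: [0.5933, -0.0772, 0.0756]
ee_rot: [[-0.168, 0.986, 0.0], [0.986, 0.168, 0.0], [0.0, 0.0, -1.0]]
force: [-0.1, -0.1, -1.3]
grip_width: -0.002
```

```bash
python3 m.py -0.42
```

```text
8.8333 [ 0.5933 -0.0772  0.0756] force [-0.1 -0.1 -1.3]
red [ 0.09  20.838] mark [-0.192 36.286]
red [-0.261 76.088] mark [-0.281 85.714]
```

>>> move_arm(deltas=[[[0, 0.001, 0, 0, 0, -0.01, 0], [0, 0.001, 0, 0, 0, -0.01, 0], [0, 0, 0, 0, 0, 0, 0], [0, 0, 0, 0, 0, 0, 0], [0, 0, 0, 0, 0, 0, 0], [0, 0, 0, 0, 0, 0, 0], [0, 0, 0, 0, 0, 0, 0], [0, 0, 0, 0, 0, 0, 0], [0, 0, 0, 0, 0, 0, 0], [0, 0, 0, 0, 0, 0, 0]]])

```text
clock: 9.77
tcp_pos: [0.5952, -0.077, 0.0755]
ee_rot: [[-0.188, 0.982, 0.0], [0.982, 0.188, -0.0], [-0.0, 0.0, -1.0]]
force: [-1.6, -2.3, 0.6]
grip_width: -0.003
```

```bash
python3 m.py -0.42; python3 - <<'E'
from h import *
import pickle
c=pickle.load(open('c.pkl','rb'))[1]
u,v=map(int,w2p(c,(.69,-.01,.058)));save(c['image'][v-40:v+25,u-40:u+40],'s2.png',9)
E
```

```text
9.7667 [ 0.5952 -0.077   0.0755] force [-1.6 -2.3  0.6]
red [ 0.091 21.074] mark [-0.181 36.714]
red [-0.261 75.941] mark [-0.263 76.393]
```

View pics/s2.png

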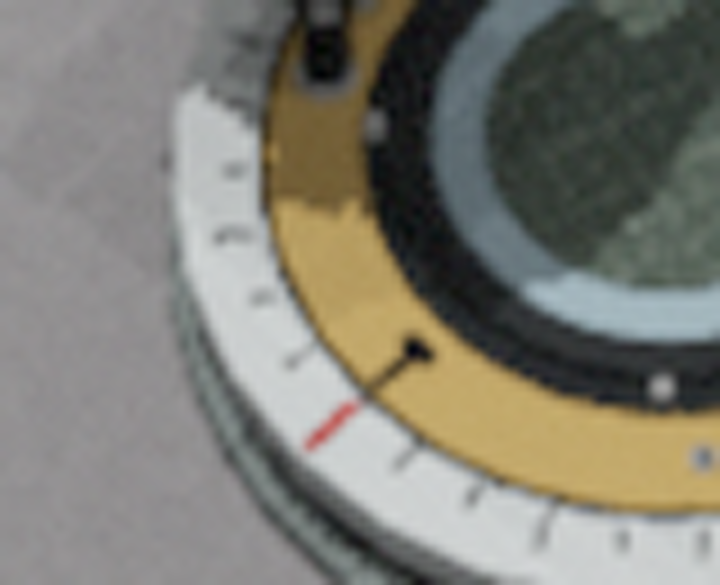

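The picture shows the black index mark (375,390 → 415,350) collinear with the red line (355,405 → 308,450). I back off the post, rise and go over to the green button.

>>> move_arm(deltas=[[[0, -0.002, 0, 0, 0, 0, 0], [0, -0.004, 0, 0, 0, 0, 0], [0, -0.006, 0, 0, 0, 0, 0], [0, -0.006, 0, 0, 0, 0, 0], [0, -0.006, 0, 0, 0, 0, 0], [0, 0, -0.015, 0, 0, 0, 0], [0, 0, -0.02, 0, 0, 0, 0], [0, 0, -0.02, 0, 0, 0, 0], [0, 0, -0.01, 0, 0, 0, 0], [0, 0, 0, 0, 0, 0, 0]]])

```text
clock: 10.7
tcp_pos: [0.5722, -0.0817, 0.143]
ee_rot: [[-0.188, 0.982, 0.004], [0.982, 0.188, -0.001], [-0.001, 0.003, -1.0]]
force: [-0.5, 0.1, 0.6]
grip_width: 0.001
```

>>> move_arm(deltas=[[[-0.0231, -0.0079, 0, 0, 0, 0, 0], [-0.0231, -0.0079, 0, 0, 0, 0, 0], [-0.0231, -0.0079, 0, 0, 0, 0, 0], [-0.0231, -0.0079, 0, 0, 0, 0, 0], [-0.0231, -0.0079, 0, 0, 0, 0, 0], [-0.0231, -0.0079, 0, 0, 0, 0, 0], [-0.0231, -0.0079, 0, 0, 0, 0, 0], [-0.0231, -0.0079, 0, 0, 0, 0, 0], [-0.0231, -0.0079, 0, 0, 0, 0, 0], [-0.0231, -0.0079, 0, 0, 0, 0, 0]]])

```text
clock: 11.53
tcp_pos: [0.5366, -0.3241, 0.1389]
ee_rot: [[-0.188, 0.982, -0.001], [0.982, 0.188, 0.001], [0.001, -0.001, -1.0]]
force: [0.4, 0.1, -0.9]
grip_width: 0.001
```

```bash
python3 m.py -0.42; python3 - <<'E'
from h import *
import pickle
t,c=pickle.load(open('c.pkl','rb'))
print('bottle',p2w(c,232,152,0))
print('marktop',np.round(markang(t,-.42,-.12),3))
u,v=map(int,w2p(c,(.54,-.32,.08)));save(c['image'][v-70:v+50,max(0,u-80):u+80],'s3.png',4.5)
E
```

```text
11.5333 [ 0.5366 -0.3241  0.1389] force [ 0.4  0.1 -0.9]
red [-0.262 52.676] mark [-0.265 60.381]
red [-0.261 75.706] mark [-0.263 75.762]
bottle [ 3.34894926e-01 -3.67184927e-01 -1.11022302e-16]
marktop [-0.265 60.381]
```

View pics/s3.png

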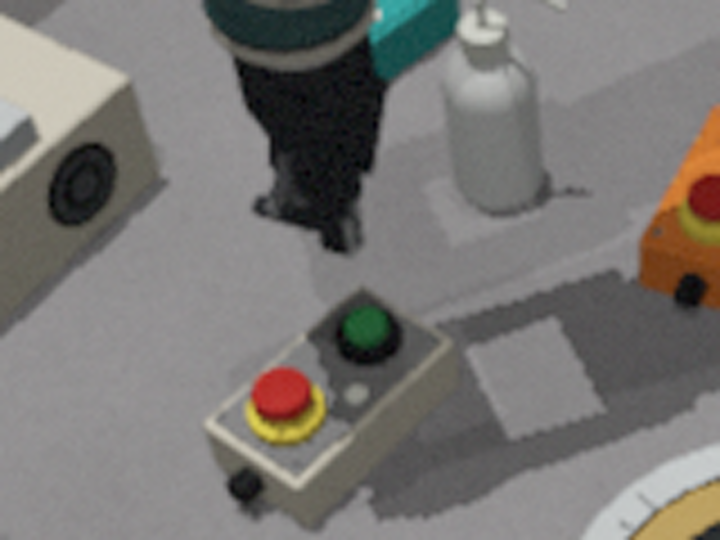

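Both cameras now see the mark within 0.4 mm of the red line, with the arm clear. The picture shows the fingers at (345,240), above the green button at (367,327), and the red stop and bottle are well away. I descend to just above it.

>>> move_arm(deltas=[[[0.001, 0.001, 0.01, 0, 0, 0, 0], [0, 0, 0.0125, 0, 0, 0, 0], [0, 0, 0.0125, 0, 0, 0, 0], [0, 0, 0.0125, 0, 0, 0, 0], [0, 0, 0.0125, 0, 0, 0, 0], [0, 0, 0.004, 0, 0, 0, 0], [0, 0, 0, 0, 0, 0, 0], [0, 0, 0, 0, 0, 0, 0], [0, 0, 0, 0, 0, 0, 0], [0, 0, 0, 0, 0, 0, 0]]])

```text
clock: 12.47
tcp_pos: [0.5385, -0.3222, 0.0773]
ee_rot: [[-0.188, 0.982, 0.001], [0.982, 0.188, -0.001], [-0.001, 0.001, -1.0]]
force: [-0.1, 0.3, 0.8]
grip_width: 0.002
```

>>> move_arm(deltas=[[[0, 0, 0.004, 0, 0, 0, 0], [0, 0, 0.004, 0, 0, 0, 0], [0, 0, 0.002, 0, 0, 0, 0], [0, 0, 0.002, 0, 0, 0, 0], [0, 0, 0.0015, 0, 0, 0, 0], [0, 0, 0.0015, 0, 0, 0, 0], [0, 0, 0, 0, 0, 0, 0], [0, 0, 0, 0, 0, 0, 0], [0, 0, 0, 0, 0, 0, 0], [0, 0, 0, 0, 0, 0, 0]]])

```text
clock: 13.3
tcp_pos: [0.5389, -0.3224, 0.0654]
ee_rot: [[-0.188, 0.982, 0.002], [0.982, 0.188, -0.001], [-0.002, 0.002, -1.0]]
force: [-13.4, 9.2, 38.5]
grip_width: -0.001
```

The force is larger than a 5 N button should give, so I look before going further.

```bash
python3 - <<'E'
from h import *
import pickle
s=bot.read_state();print(s['force'],s['ft_torque'],s['tcp_pos'])
c=cap('scene');t=cap('top');pickle.dump((t,c),open('c3.pkl','wb'))
u,v=map(int,w2p(c,(.56,-.32,.08)));save(c['image'][v-45:v+45,u-60:u+60],'s4.png',6.5)
E
```

```text
[-13.44596469   9.22850679  38.52999383] [ 1.50523441  2.37745907 -0.0327568 ] [ 0.53888346 -0.32241078  0.0654419 ]
```

View pics/s4.png

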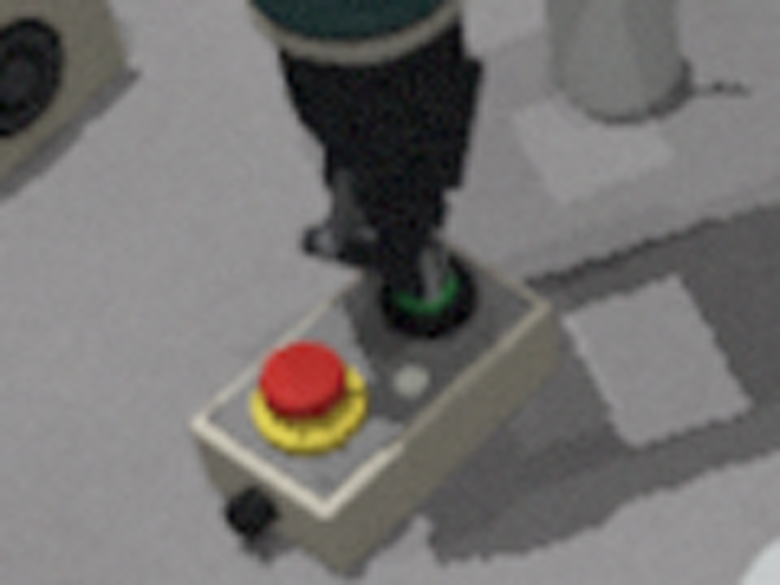

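The fingertip sits squarely on the green button, pressed level with its housing at (430,295), and the stop is untouched. Force and torque put the contact at the tip. 38 N against a 5 N spring means the button is on its hard stop, so I release now.

>>> move_arm(deltas=[[[0, 0, -0.003, 0, 0, 0, 0], [0, 0, -0.004, 0, 0, 0, 0], [0, 0, -0.008, 0, 0, 0, 0], [0, 0, -0.015, 0, 0, 0, 0], [0, 0, -0.02, 0, 0, 0, 0], [0, 0, -0.02, 0, 0, 0, 0], [0, 0, -0.01, 0, 0, 0, 0], [0, 0, 0, 0, 0, 0, 0], [0, 0, 0, 0, 0, 0, 0], [0, 0, 0, 0, 0, 0, 0]]])

```text
clock: 14.23
tcp_pos: [0.5378, -0.3218, 0.1402]
ee_rot: [[-0.188, 0.982, -0.001], [0.982, 0.188, 0.001], [0.001, -0.001, -1.0]]
force: [0.5, -0.3, -0.2]
grip_width: -0.0
```

```bash
python3 m.py -0.42; python3 - <<'E'
from h import *
import pickle
t,c=pickle.load(open('c.pkl','rb'));c3=pickle.load(open('c3.pkl','rb'))[1];c0=pickle.load(open('c0.pkl','rb'))[1]
# green lower-edge row (front edge of button) before, during, after
for k in(c0,c3,c):
    h=cv2.cvtColor(k['image'],cv2.COLOR_RGB2HSV)[175:200,190:216].astype(int);m=(h[...,0]>45)&(h[...,0]<85)&(h[...,1]>100)&(h[...,2]>30)
    ys,xs=np.nonzero(m);print(len(ys),ys.max()+175,xs.min()+190,xs.max()+190, [int(ys[xs==q].max()+175) if (xs==q).any() else None for q in range(10,17)])
for z in(.068,.062): print(z,w2p(c,(.5377-.014*-.5,-.3228+.014*.86,z)))
o=np.vstack([np.hstack([cv2.resize(k['image'][165:205,180:230],(375,300),interpolation=cv2.INTER_CUBIC) for k in(c3,c)]),cv2.resize(rectify(t,C,.058),(750,750))[:300]])
save(o,'s5.png')
E
```

```text
14.2333 [ 0.5378 -0.3218  0.1402] force [ 0.5 -0.3 -0.2]
red [-0.262 52.5  ] mark [-0.265 61.81 ]
red [-0.261 76.176] mark [-0.263 76.452]
74 189 198 208 [188, 188, 189, 188, 188, 188, 187]
24 189 199 208 [188, 188, 189, 188, 188, 188, 187]
79 188 198 208 [188, 188, 188, 188, 188, 188, 188]
0.068 (np.float64(204.54447848522554), np.float64(187.27349470415254))
0.062 (np.float64(204.8184645930768), np.float64(188.58034076533153))
```

View pics/s5.png

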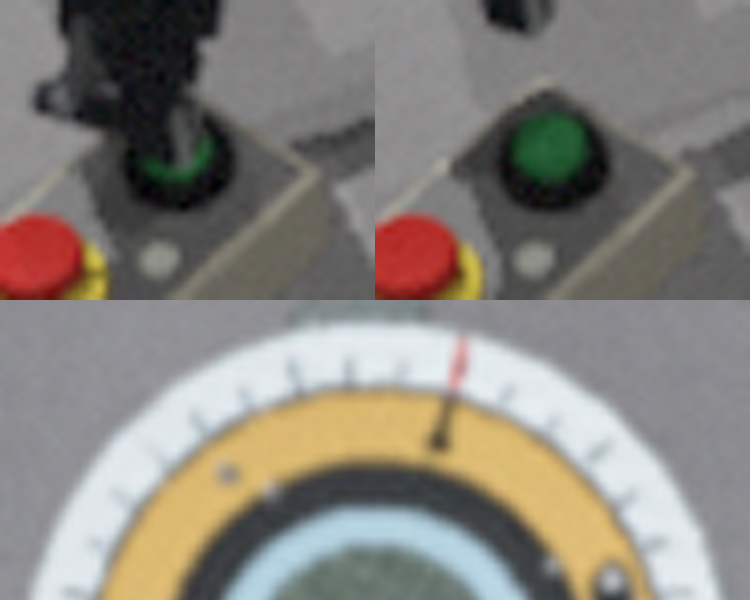

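The marks stay aligned and the button is up again. The reported TCP height at the stop (65.4 mm) is 3.4 mm above the expected 62. To settle the depth I press once more in small stages, which is harmless with the marks in line, and watch where contact begins.

>>> move_arm(deltas=[[[0, 0, 0.01, 0, 0, 0, 0], [0, 0, 0.015, 0, 0, 0, 0], [0, 0, 0.015, 0, 0, 0, 0], [0, 0, 0.015, 0, 0, 0, 0], [0, 0, 0.01, 0, 0, 0, 0], [0, 0, 0.004, 0, 0, 0, 0], [0, 0, 0.0012, 0, 0, 0, 0], [0, 0, 0, 0, 0, 0, 0], [0, 0, 0, 0, 0, 0, 0], [0, 0, 0, 0, 0, 0, 0]]])

```text
clock: 15.17
tcp_pos: [0.5386, -0.3222, 0.0721]
ee_rot: [[-0.188, 0.982, 0.001], [0.982, 0.188, -0.001], [-0.001, 0.001, -1.0]]
force: [0.4, 0.9, 0.2]
grip_width: -0.001
```

>>> move_arm(deltas=[[[0, 0, 0.001, 0, 0, 0, 0], [0, 0, 0.001, 0, 0, 0, 0], [0, 0, 0, 0, 0, 0, 0], [0, 0, 0, 0, 0, 0, 0], [0, 0, 0, 0, 0, 0, 0], [0, 0, 0, 0, 0, 0, 0], [0, 0, 0, 0, 0, 0, 0], [0, 0, 0, 0, 0, 0, 0], [0, 0, 0, 0, 0, 0, 0], [0, 0, 0, 0, 0, 0, 0]]])

```text
clock: 16.0
tcp_pos: [0.5382, -0.322, 0.0693]
ee_rot: [[-0.188, 0.982, 0.0], [0.982, 0.188, -0.0], [-0.0, 0.0, -1.0]]
force: [1.7, -1.7, 2.6]
grip_width: -0.001
```

>>> move_arm(deltas=[[[0, 0, 0.001, 0, 0, 0, 0], [0, 0, 0.001, 0, 0, 0, 0], [0, 0, 0, 0, 0, 0, 0], [0, 0, 0, 0, 0, 0, 0], [0, 0, 0, 0, 0, 0, 0], [0, 0, 0, 0, 0, 0, 0], [0, 0, 0, 0, 0, 0, 0], [0, 0, 0, 0, 0, 0, 0], [0, 0, 0, 0, 0, 0, 0], [0, 0, 0, 0, 0, 0, 0]]])

```text
clock: 16.83
tcp_pos: [0.5383, -0.322, 0.0674]
ee_rot: [[-0.188, 0.982, 0.0], [0.982, 0.188, -0.0], [-0.0, 0.0, -1.0]]
force: [2.4, -0.4, 4.2]
grip_width: 0.0
```

There is spring force of 2.6 N at 69.3 mm and 4.2 N at 67.4 mm, so contact begins around 71 mm. The fingertip reaches about 3 mm below the reported TCP, and the stop at 65.4 mm was the full 6 mm of travel. I finish this press moderately, then release.

>>> move_arm(deltas=[[[0, 0, 0.001, 0, 0, 0, 0], [0, 0, 0.001, 0, 0, 0, 0], [0, 0, 0.0005, 0, 0, 0, 0], [0, 0, 0, 0, 0, 0, 0], [0, 0, 0, 0, 0, 0, 0], [0, 0, 0, 0, 0, 0, 0], [0, 0, 0, 0, 0, 0, 0], [0, 0, 0, 0, 0, 0, 0], [0, 0, 0, 0, 0, 0, 0], [0, 0, 0, 0, 0, 0, 0]]])

```text
clock: 17.67
tcp_pos: [0.5384, -0.3221, 0.0659]
ee_rot: [[-0.188, 0.982, 0.0], [0.982, 0.188, -0.0], [-0.0, 0.0, -1.0]]
force: [-2.2, 1.3, 15.0]
grip_width: 0.001
```

>>> move_arm(deltas=[[[0, 0, -0.003, 0, 0, 0, 0], [0, 0, -0.004, 0, 0, 0, 0], [0, 0, -0.008, 0, 0, 0, 0], [0, 0, -0.015, 0, 0, 0, 0], [0, 0, -0.02, 0, 0, 0, 0], [0, 0, -0.02, 0, 0, 0, 0], [0, 0, -0.015, 0, 0, 0, 0], [0, 0, 0, 0, 0, 0, 0], [0, 0, 0, 0, 0, 0, 0], [0, 0, 0, 0, 0, 0, 0]]])

```text
clock: 18.5
tcp_pos: [0.5379, -0.3218, 0.1491]
ee_rot: [[-0.188, 0.982, -0.001], [0.982, 0.188, 0.001], [0.001, -0.001, -1.0]]
force: [-0.0, -0.3, 0.5]
grip_width: 0.005
```

```bash
python3 m.py -0.42; python3 -c "
from h import *
bot.finish_job()"
```

```text
18.5 [ 0.5379 -0.3218  0.1491] force [-0.  -0.3  0.5]
red [-0.262 52.206] mark [-0.265 59.69 ]
red [-0.261 75.794] mark [-0.263 74.952]
the job is handed in; nothing more can be done
```

I turned the table counter-clockwise by its post until the index mark lined up with the red line. Then I pressed the green button on the beige box fully down, let go, and handed the job in at about 18.5 s; no verdict is reported.

- **Alignment:** in the last check both cameras put the mark 0.002–0.003 rad from the red line, about 0.3 mm against the 4 mm allowed. It had not moved after the presses.
- **Pushing force:** the highest force I read at the post was about 3.7 N, well under the 30 N limit. Forces are only read at the end of each call.
- **Button, one disagreement:** on the first press the button met its stop at 38 N, with the reported tool height at 65.4 mm instead of the expected 62 mm. I pressed it a second time in small stages with the marks still in line. Spring force appeared from about 71 mm and it stopped at about 65.9 mm (15 N). So the shut fingertips reach about 3 mm lower than reported, and both presses were full.
- **End state:** the pictures after the first press show the button up again and the red stop untouched. After the second press I took no picture to view, but the arm ended clear at 149 mm with no force on it. I did not measure the hoop's centring or the other items on the bench. The fingertips stayed above the hoop throughout.

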